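# Open the spawn jar in its latched case

### The arm

A 7-joint arm with a two-finger parallel gripper is mounted at the origin on the work surface. World frame = base frame: x ahead of the robot, y to its left, z up, the work surface at z = 0. Lengths are in mm, angles in degrees, forces in N, time in s.
With the tool pointing down it reaches from about 425 to 1025 mm from the base axis. Payload 3.6 kg.
Tool frame: the origin (TCP) lies on the centre line of the jaws, within the pads' length; the fingertips stand 19 mm ahead of it and the grasp point (between the pads) is the TCP; z points along the fingers, y is the direction in which the jaws open and shut (so a half turn about z gives the same grasp; the last joint's range is limited). The gripper opens to 85 mm and grips with 20 to 120 N. Pads are 22 mm wide; open, the fingers measure 114 mm over their backs; the gripper's body (76 mm by 85 mm) begins 54 mm behind the grasp point. The pads swing forward as they close: fully open they stand 13 mm farther back than shut.
Start: joints at [66.721, 33.873, 2.773, 92.16, -1.908, 54.013, -1.931], TCP at [223.101, -689.823, 226.202] pointing down, gripper open.
Joint ranges: [-153.93, 153.93], [-27.13, 128.08], [-72.61, 78.16], [10.71, 143.7], [-87.88, 267.88], [4.46, 118.87], [-176.78, 176.78]. Speed limits (degrees/s): [147.25, 147.25, 180, 180, 180, 180, 180].

### API

Orientations are given as [roll, pitch, yaw] about the fixed x, y, z axes, in that order (R = Rz(yaw) Ry(pitch) Rx(roll)).
In Python, from cell import sense, snapshot, sign_off gives the robot as it stands.
- The arm moves only by the tool jog_arm, never from a script. Its argument "motion" is a list of rows, each a list of 7 numbers: the shift along the world's x, y, z in cm, then the turn, a rotation vector about the world's x, y, z in rad, then the closure, from 0 (fully open) to 1 (shut). A call has 1 to 12 rows; each row is the pose to reach, as a shift and turn from the pose commanded when the call began; what a row does not reach only later rows make up. A row lasts 1/8 s, in which the tool goes at most 62.5 mm and 10.7 degrees, less where a joint would pass 70% of its speed; a pose out of reach is approached as far as the arm can. A call with a gripper value outside its range is refused whole. The fingers move at their own pace and stop on an object; the grip force is fixed at half the most. Time passes only in rows, so rows that repeat a pose let the fingers close. It gives the time, the measured TCP pose, the force and the opening at its end, in the units of the state.
- sense(): the state, without advancing time (a new reading comes with each control period).
- snapshot(name): name is "side" or "top"; returns a dict with "img" (400x640x3 uint8, red, green, blue), "K" (3x3 intrinsics, pixels), "T" (4x4, takes a point from camera to world coordinates). Camera axes: x right, y down, z forward; pixel columns grow to the right and rows downward; lengths in mm; the calibration is good to about 2 mm. A picture is of the moment at which its call begins. There is no depth.
- sign_off(): hands the job in, once; it reports no verdict.
The state is a dict: "time": time; "joints": joint angles; "qvel": joint speeds; "tau": joint torques, N m; "tcp_pos": TCP position; "tool_rot": TCP orientation; "wrist_force": force on the tool from outside, world axes, zero at the start; "torque": the same for the moment, N m; "gripper_width": finger opening in mm.
Only numpy, scipy, OpenCV 4.12 (cv2) and the standard library are available. Lean on these libraries where they do the work, as an engineer would, in place of code of your own. Each camera call takes 0.05 s, during which the arm holds its last target. There are 200 camera calls.

### The job

Swing the steel latch lever on the front of the case clear of the lid and open the lid right up so that it stays open. Then, leaving the square jar standing in its nest (which keeps it from turning), unscrew its tight round cap anticlockwise until the thread lets go, lift it off and finish while still holding the cap level, straight above the jar's mouth and about two centimetres clear of it. Do not pull the jar up out of its nest, and leave the other things on the bench and in the case where they stand.

Things in the scene. Friction and masses are not known exactly. Their poses are not given: they have to be found in the camera images.
- case: Fixed grey plastic case, 170 (x) x 220 (y) x 98 mm high, walls 5 mm, inner floor at 6 mm. Origin: centre of its underside; x points away from the robot to the hinge side (front wall at x = -85 mm), z up. The jar stands in a square nest of 22 mm high walls on the floor, 2 mm play each side, centred at x = -12, y = -25 mm. The robot-facing side carries the latch.
- latch (a joint): Angle of the flat steel latch lever about its vertical pivot, rad: 0 = pointing in over the lid (locked); grows as the lever swings anticlockwise seen from above, out over the case's front edge; at 1.57 it points along the case's +y, stop at 1.8. It starts at 0 to 0.2, blocks the lid until about 1.35 and stays where it is left (friction 0.04 N m).
- latch_peg (a point): Point on the upright round steel peg (12 mm diameter, 36 mm tall) at the lever's free end, 13 mm below the peg's top and 23 mm above the lever's flat; 50 mm from the pivot. The lever is 14 mm wide and 6 mm thick, lying just above the lid.
- latch_hinge (a point): The latch's vertical pivot axis, at the level of the lever's underside (106 mm above the bench), 20 mm in front of the case's front wall, at case y = +70 mm.
- lid (a joint): Opening angle of the flat lid (clear plate in an aluminium frame, 170 x 220 x 6 mm), rad: 0 shut, 1.57 upright, stop at 2.0. Hinged along the case's far upper edge, axis along the case's y; a stiff hinge (0.35 N m friction, lid 0.25 kg) that stays where it is left.
- lid_handle (a point): Centre of the steel bar handle on the lid: round bar 10 mm thick, 70 mm long along the case's y, its axis 40 mm above the lid's upper face; 33 mm behind the lid's front edge and at case y = -45 mm. Relative to the hinge line it lies 137 mm to the front and 46 mm above when the lid is shut.
- lid_hinge (a point): Middle of the lid's hinge line, 98.5 mm above the bench at case x = +85 mm, y = 0. The frame's y is the hinge axis; the frame turns with the lid.
- cap_mid (a point): Centre (half-way up) of the white screw cap: 56 mm diameter (58 over ribs), 24 mm high, 40 g. Screwed on, it is 80 mm above the bench, lower edge 4 mm above the jar's shoulder. Lug thread under spring pressure of a seal, 0.2 to 0.4 N m: free after 55 to 75 degrees anticlockwise from above, when it jumps up 2 to 3 mm; do not pass 130. Before that it cannot be lifted off. Frame turns with the cap.
- jar_mouth (a point): Centre of the jar's mouth (rim of the round neck), 86 mm above the bench while the jar stands in its nest; the screwed-on cap's centre is 6 mm below this point, on the same axis. z up along the jar's axis.
- jar: The loose square glass jar with grain: body 72 x 72 mm, 58 mm high to the flat shoulder, round neck of 39 mm diameter (47 over the thread) to 80 mm, 0.55 kg. Origin: centre of its underside; axes parallel to the case's.
- cap: The screw cap again, origin at the centre of its lower edge, 12 mm below point cap_mid.
- vial: Bystander: small amber vial, 22 mm diameter, 55 mm high, standing on the case's floor near the far +y corner. Origin: centre of its underside.
- spray: Bystander: white bottle, 64 mm diameter, 180 mm high, on the bench. Origin: centre of its underside.
- sparejar: Bystander: closed round jar, 72 mm diameter, 100 mm high, on the bench. Origin: centre of its underside.
- sparecap: Bystander: spare cap lying on the bench, 60 mm diameter, 18 mm high. Origin: centre of its underside.
- brush: Bystander: small brush lying on the bench. Origin: under its middle.
- gauge: Bystander: round dark steel dial puck, 60 mm diameter, 22 mm high, on the bench. Origin: centre of its underside.

How it is judged (in metres and radians):
On the way, in this order (a step that is already met when the one before it is completed fails the run):
1. the latch lever is swung clear of the lid (value of joint latch above 1.35 rad), for 0.2 s.
2. the lid is open, about upright or further (value of joint lid above 1.3 rad), for 0.2 s.
3. the cap is off its thread and rising from the jar in the fingers, the jar still in its nest (z of cap_mid in the frame of jar_mouth above 0.002 m and contact force between the fingers and cap above 0.5 N and z of jar in the frame of case below 0.014 m), for 0.2 s.
At the end, for the whole second after the job is handed in: The fingers hold the cap still and level (within 15 degrees), its axis within 20 mm of the jar's, its lower edge 3 to 55 mm above the jar's mouth and not touching the jar; the jar stands upright on the bottom of its nest (within 4 mm); lid open beyond 1.3 rad, latch beyond 1.2 rad (z of cap_mid in the frame of jar_mouth between 0.015 and 0.067 m and horizontal distance between cap_mid and jar_mouth below 0.02 m and angle between cap_mid's own z axis and vertical below 0.26 rad and contact force between the fingers and cap above 0.5 N and contact force between cap and jar below 0.05 N and linear speed of cap below 0.03 m/s and z of jar in the frame of case below 0.01 m and angle between jar_mouth's own z axis and vertical below 0.1 rad and value of joint lid above 1.3 rad and value of joint latch above 1.2 rad); the arm keeps its last pose, push and grip.
It fails at once if the jar is pulled up out of its nest (more than 12 mm) (z of jar in the frame of case above 0.018 m).
It fails at once if a bystander is shoved (more than 40 mm) (distance of any of vial, spray, sparejar, sparecap, brush, gauge from where it was at the start of the episode above 0.04 m).
It also fails if it takes over 72 s, if anything falls off the work surface, if the arm or the gripper's body presses on something with over 40 N, if the wrist force passes 120 N, or if a joint passes its speed limit or range.

## Working session

There is one attempt and no reset: what is moved stays moved. The work goes in short steps, Python scripts to look and compute and a tool call to move; the robot and the scene stay as the last step left them, time stands still between calls to the robot, and variables do not carry over. Pictures are saved under pics/ and viewed, about 8 in all and at most 12, crops included, and the job is handed in when it is done.

Besides the shell and the picture viewer there is one more tool, called after "Request:" as name([rows], argument=value, ...), one row to a line, values as JSON. jog_arm: Moves the arm, as the interface text tells. Its arguments: {"type":"object","properties":{"motion":{"type":"array"}},"required":["motion"]}

```bash
mkdir -p pics
python3 - <<'E'
from cell import sense,snapshot
import cv2,numpy as np
s=sense();print({k:np.round(v,3).tolist() for k,v in s.items()})
for n in("top","side"):
    d=snapshot(n);cv2.imwrite(f"pics/{n}0.png",d["img"][:,:,::-1]);np.savez(f"{n}.npz",**d);print(n,np.round(d["K"],1).tolist(),np.round(d["T"],3).tolist())
E
```

```text
{'time': 0.0, 'joints': [66.721, 33.926, 2.768, 92.238, -1.909, 54.012, -1.932], 'qvel': [-0.011, -0.136, -0.093, 0.104, 0.11, -0.052, 0.013], 'tau': [0.0, -54.87, 1.546, -19.813, 0.009, 0.009, -0.0], 'tcp_pos': [222.83, -689.008, 225.024], 'tool_rot': [-179.87, 0.007, 17.923], 'wrist_force': [-0.25, 0.304, -0.537], 'torque': [0.017, 0.015, 0.002], 'gripper_width': 85.073}
top [[471.3, 0.0, 320.2], [0.0, 471.3, 198.3], [0.0, 0.0, 1.0]] [[0.018, -0.977, 0.211, 243.929], [-1.0, -0.019, 0.001, -13.55], [0.003, -0.211, -0.978, 1418.703], [0.0, 0.0, 0.0, 1.0]]
side [[383.4, 0.0, 318.3], [0.0, 383.4, 200.6], [0.0, 0.0, 1.0]] [[-0.883, -0.311, 0.353, 51.068], [-0.47, 0.57, -0.674, 848.835], [0.008, -0.76, -0.649, 929.02], [0.0, 0.0, 0.0, 1.0]]
```

View pics/top0.png

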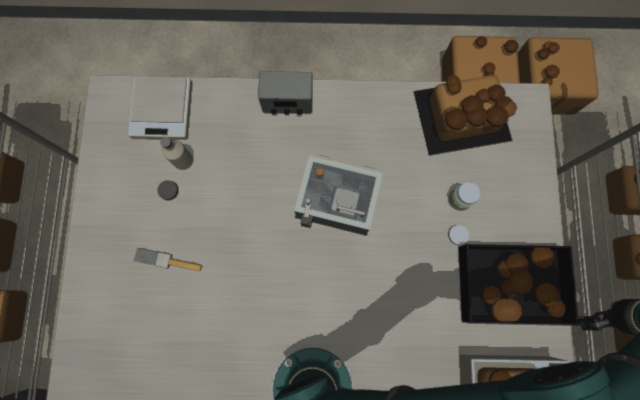

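View pics/side0.png

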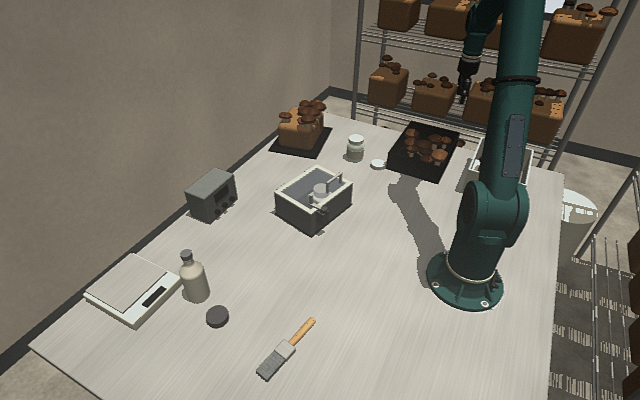

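The top view shows the case at about (339,195), with the latch at (307,213). The side view shows it at (313,200). I'll enlarge both.

Run:
```python
import cv2,numpy as np
t=cv2.imread("pics/top0.png")[148:243,285:392];s=cv2.imread("pics/side0.png")[155:245,265:365]
a=cv2.resize(t,None,fx=7,fy=7,interpolation=cv2.INTER_CUBIC);cv2.imwrite("pics/top0c.png",cv2.convertScaleAbs(a[:600],alpha=1.2))
b=cv2.resize(s,None,fx=6.5,fy=6.5,interpolation=cv2.INTER_CUBIC);cv2.imwrite("pics/side0c.png",cv2.convertScaleAbs(b,alpha=1.2))
```

```text
(no output)
```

View pics/top0c.png

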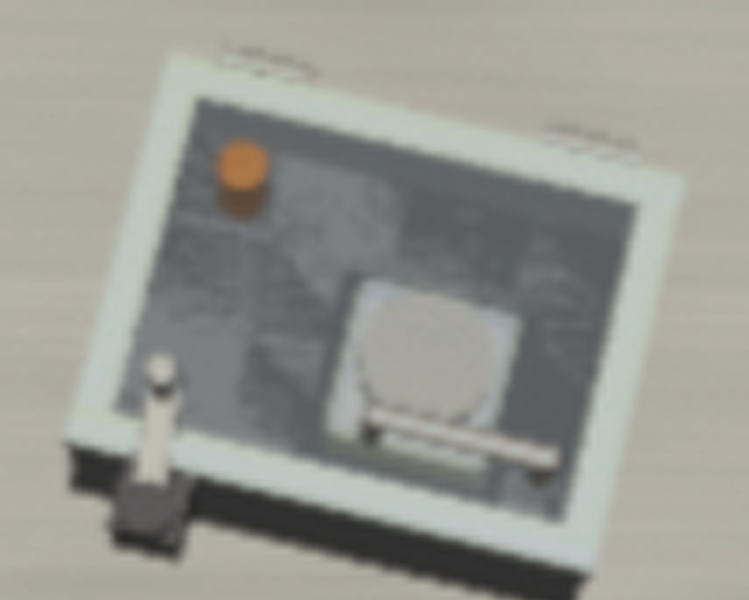

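View pics/side0c.png

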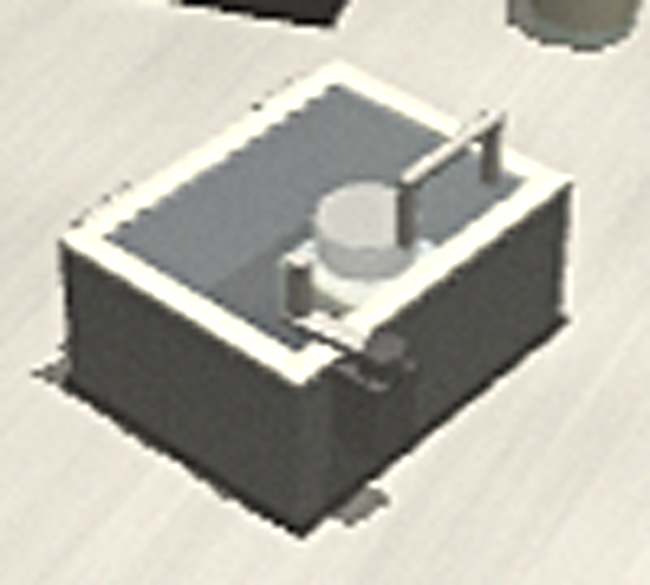

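Top crop:
- Lid corners: (170,55), (683,178), (590,572), (70,445).
- Handle bar: (368,415) to (558,460).
- Peg top: (160,365).
- Cap top: (427,350).

Side crop:
- Lid corners: (65,240), (335,65), (572,182), (300,382).
- Handle bar: (405,185) to (500,120).
- Peg top: (297,262).

I'll fit the case pose to these.

```bash
cat > h.py <<'E'
import numpy as np,cv2
from scipy.optimize import least_squares
cam={n:np.load(n+".npz") for n in("top","side")}
def proj(n,P):
    T=cam[n]["T"];p=(np.atleast_2d(P)-T[:3,3])@T[:3,:3];p=p@cam[n]["K"].T;return p[:,:2]/p[:,2:]
def ray(n,uv,z):
    T=cam[n]["T"];d=T[:3,:3]@np.linalg.solve(cam[n]["K"],[*uv,1]);return T[:3,3]+d*(z-T[2,3])/d[2]
def world(c,P):
    a=c[2];P=np.atleast_2d(P);return np.c_[c[0]+P[:,0]*np.cos(a)-P[:,1]*np.sin(a),c[1]+P[:,0]*np.sin(a)+P[:,1]*np.cos(a),P[:,2]]
E
python3 - <<'E'
from h import *
z=104.5
P=[[85,110,z],[85,-110,z],[-85,-110,z],[-85,110,z],[-52,-10,144.5],[-52,-80,144.5],[-12,-25,92]]
t=np.array([[170,55],[683,178],[590,572],[70,445],[368,412],[558,457],[427,350]])/7+[285,148]
s=np.array([[65,240],[335,65],[572,182],[300,382],[405,185],[500,120],[362,215]])/6.5+[265,155]
f=lambda c:np.r_[(proj("top",world(c,P))-t),(proj("side",world(c,P))-s)].ravel()
r=least_squares(f,[650,-50,-.2]);c=r.x;print("case",c,np.rad2deg(c[2]));print(np.round(r.fun.reshape(2,-1,2),1).tolist())
np.save("case.npy",c)
for k,q in dict(pivot=[-105,70,106],handle=[-52,-45,144.5],cap=[-12,-25,80],hinge=[85,0,98.5]).items():print(k,world(c,q).round(1))
# peg angle
tp=np.array([160,365])/7+[285,148];sp=np.array([297,262])/6.5+[265,155]
g=lambda a:np.r_[proj("top",world(c,[-105+50*np.cos(a[0]),70+50*np.sin(a[0]),145]))[0]-tp,proj("side",world(c,[-105+50*np.cos(a[0]),70+50*np.sin(a[0]),145]))[0]-sp]
r=least_squares(g,[.1]);print("latch",r.x,r.fun);a=r.x[0]
print("peg",world(c,[-105+50*np.cos(a),70+50*np.sin(a),132]))
print("pegtop ray",ray("top",tp,145),ray("side",sp,145))
E
```

```text
case [ 5.46048038e+02 -6.50312833e+01 -2.25571518e-01] -12.92429595324865
[[[-0.5, -0.3], [0.1, -0.1], [0.4, 0.2], [-1.0, -0.2], [0.9, 0.7], [-1.5, 0.4], [0.0, 1.1]], [[-1.1, -0.5], [-0.0, -1.4], [-0.1, -0.9], [0.1, 0.1], [0.5, -1.1], [-1.1, -0.4], [0.7, -0.5]]]
pivot [[459.4  26.7 106. ]]
handle [[485.3 -97.3 144.5]]
cap [[528.8 -86.7  80. ]]
hinge [[628.9 -84.   98.5]]
latch [0.14407661] [-0.39703954  1.13744955  0.46260835 -0.13658217]
peg [[509.19855919  22.60979163 132.        ]]
pegtop ray [512.4280363  21.5905281 145.       ] [510.16792429  23.9175814  145.        ]
```

Request:
jog_arm([
  [1, 2.5, 0, 0, 0, 0, 0],
  [3, 7.5, 0, 0, 0, -0.05, 0],
  [5, 12.5, 0, 0, 0, -0.1, 0],
  [7, 17.5, 0, 0, 0, -0.15, 0],
  [9, 22.5, 0, 0, 0, -0.2, 0],
  [11, 27.5, 0, 0, 0, -0.25, 0],
  [13, 32.5, 0, 0, 0, -0.3, 0],
  [15, 37.5, 0, 0, 0, -0.35, 0],
  [17, 42.5, 0, 0, 0, -0.39, 0],
  [19, 47.5, 0, 0, 0, -0.39, 0],
  [20.5, 51, 0, 0, 0, -0.39, 0],
  [20.5, 51, 0, 0, 0, -0.39, 0],
])

```text
time: 1.6
tcp_pos: [429.3, -176.5, 226.1]
tool_rot: [-179.9, -0.0, -4.0]
wrist_force: [-0.6, -0.4, -0.0]
gripper_width: 85.5
```

```bash
python3 -c "
from cell import sense
s=sense();print(s['joints'],s['tcp_pos'],s['tool_rot'])"
```

```text
[ 14.80200394  15.24314291   2.42027771 124.92760138  -1.09868023
  39.86091435 -76.03457055] [ 429.28159795 -176.46341573  226.06569652] [-1.79930714e+02 -2.28000848e-03 -4.01535150e+00]
```

Request:
jog_arm([
  [1.5, 4, 0, 0, 0, -0.01, 0],
  [3.5, 9, 0, 0, 0, -0.01, 0],
  [5.5, 14, 0, 0, 0, -0.01, 0],
  [7.5, 18.5, 0, 0, 0, -0.01, 0],
  [8.1, 20.2, 0, 0, 0, -0.01, 0],
  [8.1, 20.2, 0, 0, 0, -0.01, 0],
  [8.1, 20.2, 0, 0, 0, -0.01, 0],
  [8.1, 20.2, 0, 0, 0, -0.01, 0],
])

```text
time: 2.6
tcp_pos: [508.4, 19.9, 226.1]
tool_rot: [179.9, 0.0, -5.2]
wrist_force: [-0.2, 0.7, 0.5]
gripper_width: 85.4
```

```bash
cat > look.py <<'E'
import sys,cv2
from cell import snapshot,sense
o=[]
n=sys.argv[1]
t=snapshot("top")["img"][148:243,285:392,::-1];s=snapshot("side")["img"][125:245,265:365,::-1]
t=cv2.resize(t,(400,355),interpolation=3);s=cv2.resize(s,(400,480),interpolation=3)
t=cv2.copyMakeBorder(t,0,125,0,0,0)
cv2.imwrite(f"pics/{n}.png",cv2.convertScaleAbs(cv2.hconcat([t,s]),alpha=1.3))
E
python3 look.py a; python3 -c "
from cell import sense
s=sense();print(s['joints'],s['tcp_pos'],s['tool_rot'])"
```

```text
[  -6.42272671   18.45976435   -1.27882968  119.67510591    0.64480344
   41.89338917 -103.24989119] [508.67710633  20.65142815 226.21839893] [ 1.79970071e+02  1.59480675e-02 -5.13396437e+00]
```

View pics/a.png

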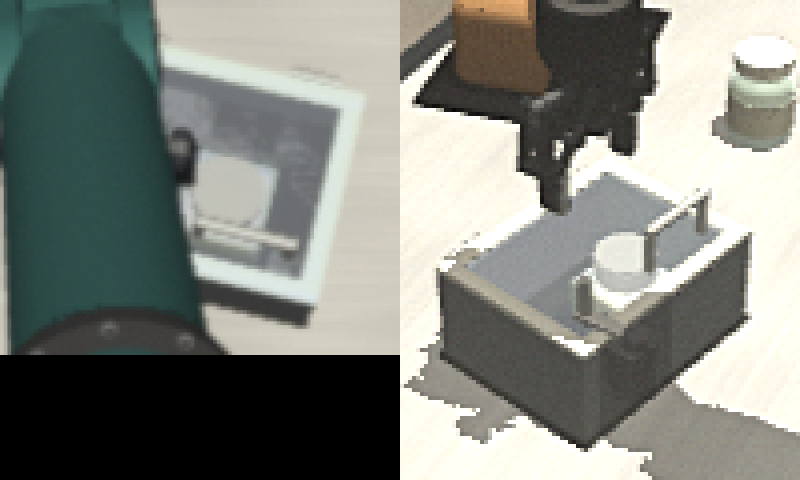

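The top view is mostly blocked by the arm. In the side view the open fingers stand above the case, over the peg at (582,293). Next I'll descend and cage the peg.

Request:
jog_arm([
  [0, 0.1, -3, 0, 0, 0, 0],
  [0, 0.1, -6, 0, 0, 0, 0],
  [0, 0.1, -8, 0, 0, 0, 0],
  [0, 0.1, -9, 0, 0, 0, 0],
  [0, 0.1, -9, 0, 0, 0, 0.4],
  [0, 0.1, -9, 0, 0, 0, 0.75],
  [0, 0.1, -9, 0, 0, 0, 0.75],
  [0, 0.1, -9, 0, 0, 0, 0.75],
  [0, 0.1, -9, 0, 0, 0, 0.75],
  [0, 0.1, -9, 0, 0, 0, 0.75],
])

```text
time: 3.95
tcp_pos: [509.1, 23.2, 136.3]
tool_rot: [-180.0, -0.0, -5.0]
wrist_force: [-0.3, -1.2, -0.0]
gripper_width: 21.4
```

```bash
python3 -c "
from math import *
px,py,r=459.4,26.7,50
a0=.144
for a in [.144+ (1.7-.144)*k/12 for k in range(13)]:
    w=a-.2256;w0=a0-.2256
    print([round((r*cos(w)-r*cos(w0))/10,2),round((r*sin(w)-r*sin(w0))/10,2),round(a-a0,3)])"
```

```text
[0.0, 0.0, 0.0]
[0.01, 0.65, 0.13]
[-0.06, 1.29, 0.259]
[-0.22, 1.92, 0.389]
[-0.45, 2.52, 0.519]
[-0.77, 3.09, 0.648]
[-1.15, 3.61, 0.778]
[-1.59, 4.08, 0.908]
[-2.1, 4.49, 1.037]
[-2.65, 4.83, 1.167]
[-3.24, 5.09, 1.297]
[-3.86, 5.28, 1.426]
[-4.5, 5.38, 1.556]
```

Request:
jog_arm([
  [0, 0.65, 0, 0, 0, 0.13, 0.75],
  [-0.06, 1.3, 0, 0, 0, 0.26, 0.75],
  [-0.2, 1.9, 0, 0, 0, 0.39, 0.75],
  [-0.45, 2.5, 0, 0, 0, 0.52, 0.75],
  [-0.75, 3.1, 0, 0, 0, 0.65, 0.75],
  [-1.15, 3.6, 0, 0, 0, 0.78, 0.75],
  [-1.6, 4.1, 0, 0, 0, 0.91, 0.75],
  [-2.1, 4.5, 0, 0, 0, 1.04, 0.75],
  [-2.65, 4.85, 0, 0, 0, 1.17, 0.75],
  [-3.25, 5.1, 0, 0, 0, 1.3, 0.75],
  [-3.85, 5.3, 0, 0, 0, 1.43, 0.75],
  [-4.5, 5.4, 0, 0, 0, 1.56, 0.75],
])

```text
time: 5.45
tcp_pos: [464.5, 76.9, 136.3]
tool_rot: [179.9, 0.0, 84.6]
wrist_force: [1.5, -0.9, -0.5]
gripper_width: 21.2
```

Request:
jog_arm([
  [0, 0, 0, 0, 0, 0, 0.75],
  [0, 0, 0, 0, 0, 0, 0.5],
  [0, 0, 0, 0, 0, 0, 0.5],
  [0, 0, 4, 0, 0, 0, 0.5],
  [0, 0, 8, 0, 0, 0, 0.5],
  [0, -4, 9, 0, 0, 0, 0.5],
  [0, -10, 9, 0, 0, 0, 0.5],
  [0, -15, 9, 0, 0, 0, 0.5],
  [0, -18, 9, 0, 0, 0, 0.5],
  [0, -18, 9, 0, 0, 0, 0.5],
])

```text
time: 6.7
tcp_pos: [463.8, -105.7, 226.0]
tool_rot: [-180.0, 0.0, 84.0]
wrist_force: [0.1, 1.0, -0.1]
gripper_width: 42.8
```

```bash
python3 look.py b; python3 -c "
from cell import sense
s=sense();print(s['joints'],s['tcp_pos'],s['tool_rot'])"
```

```text
[ 30.91027896  18.07162488 -29.50263163 122.64102062  13.08097605
  42.25598584 -12.75986226] [ 464.0999671  -102.23211097  226.16904471] [-1.79995896e+02 -3.29972871e-02  8.43651441e+01]
```

View pics/b.png

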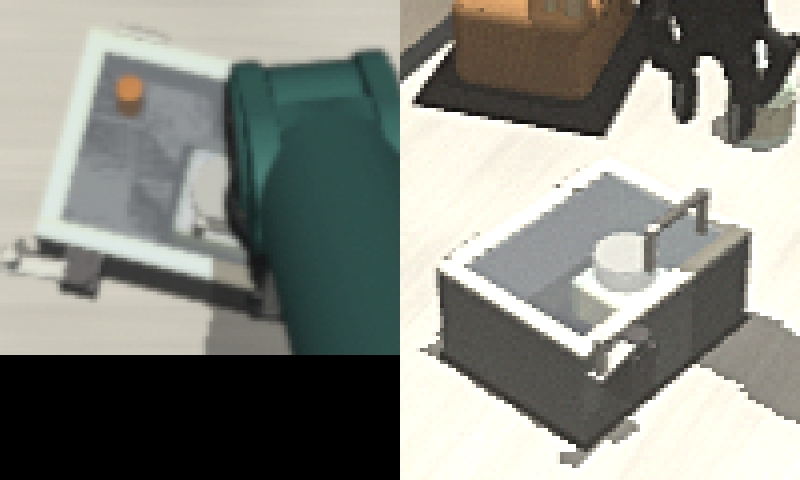

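The lever now points along case +y, with the peg at about (10,255) in the left picture, clear of the lid. Next is the lid handle.

Request:
jog_arm([
  [1.1, 0.3, 0, 0, 0, -0.06, 0.4],
  [2.1, 0.5, 0, 0, 0, -0.125, 0.4],
  [2.1, 0.5, 0, 0, 0, -0.125, 0.4],
  [2.1, 0.5, -3, 0, 0, -0.125, 0.4],
  [2.1, 0.5, -6, 0, 0, -0.125, 0.4],
  [2.1, 0.5, -8, 0, 0, -0.125, 0.4],
  [2.1, 0.5, -8.2, 0, 0, -0.125, 0.4],
  [2.1, 0.5, -8.2, 0, 0, -0.125, 0.4],
  [2.1, 0.5, -8.2, 0, 0, -0.125, 1],
  [2.1, 0.5, -8.2, 0, 0, -0.125, 1],
  [2.1, 0.5, -8.2, 0, 0, -0.125, 1],
  [2.1, 0.5, -8.2, 0, 0, -0.125, 1],
])

```text
time: 8.3
tcp_pos: [485.3, -97.9, 144.5]
tool_rot: [180.0, 0.0, 77.2]
wrist_force: [-0.0, 0.5, 0.6]
gripper_width: -0.0
```

```bash
python3 -c "
from math import *
from cell import sense
s=sense();print(s['joints'],s['tcp_pos'],s['tool_rot'],s['wrist_force'],s['gripper_width'])
r=14.45;f0=atan2(46,137);c,sn=cos(-.2256),sin(-.2256)
for k in range(1,25):
    t=1.68*k/24; x=r*(cos(f0)-cos(f0+t)); z=r*(sin(f0+t)-sin(f0)); print(round(t,2),round(x*c,1),round(x*sn,1),round(z,1))"
```

```text
[ 24.27475072  26.25505286 -23.64239582 124.55739982  19.26059651
  32.57397104 -26.3412812 ] [485.28625623 -97.92669697 144.46471307] [1.79967758e+02 5.82290793e-03 7.72212460e+01] [-0.04569327  0.47515582  0.61403823] -0.021271352401491854
0.07 0.3 -0.1 0.9
0.14 0.8 -0.2 1.9
0.21 1.2 -0.3 2.8
0.28 1.8 -0.4 3.6
0.35 2.3 -0.5 4.4
0.42 3.0 -0.7 5.2
0.49 3.7 -0.8 5.9
0.56 4.4 -1.0 6.6
0.63 5.2 -1.2 7.2
0.7 6.0 -1.4 7.7
0.77 6.9 -1.6 8.2
0.84 7.8 -1.8 8.7
0.91 8.7 -2.0 9.0
0.98 9.6 -2.2 9.3
1.05 10.6 -2.4 9.6
1.12 11.6 -2.7 9.7
1.19 12.6 -2.9 9.8
1.26 13.5 -3.1 9.8
1.33 14.5 -3.3 9.8
1.4 15.5 -3.6 9.7
1.47 16.5 -3.8 9.5
1.54 17.4 -4.0 9.2
1.61 18.4 -4.2 8.9
1.68 19.3 -4.4 8.5
```

The gripper closed to 0, so it missed the bar. I'll look before doing anything else.

```bash
python3 look.py c
```

```text
(no output)
```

View pics/c.png

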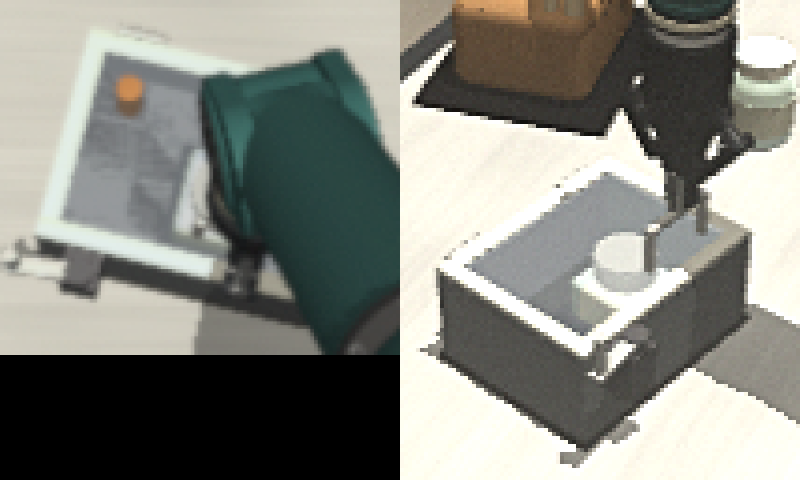

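Run:
```python
from h import *
c=np.load("case.npy")
def sc(P): return ((proj("side",P)-[265,125])*4+[400,0]).round(0).tolist()
print("tcp,tip",sc([[485.3,-97.9,144.5],[485.3,-97.9,125.5],[485.3,-97.9,160]]))
print("bar ends",sc(world(c,[[-52,-10,144.5],[-52,-80,144.5],[-52,-45,144.5]])))
i=cv2.imread("pics/c.png")[140:290,570:770];cv2.imwrite("pics/cc.png",cv2.resize(i,None,fx=4,fy=4,interpolation=cv2.INTER_NEAREST))
```

```text
tcp,tip [[678.0, 210.0], [677.0, 228.0], [679.0, 195.0]]
bar ends [[651.0, 229.0], [703.0, 192.0], [678.0, 210.0]]
```

View pics/cc.png

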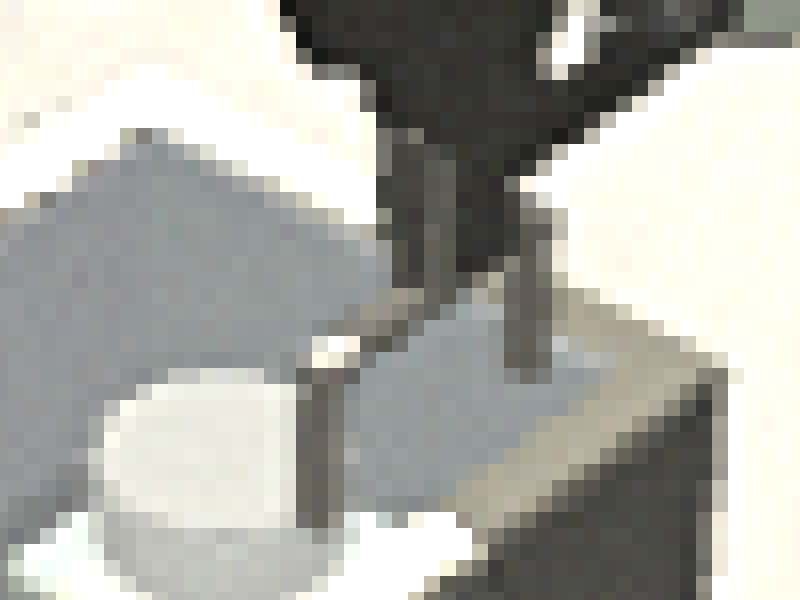

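Run:
```python
from h import *
def sc(P): return ((proj("side",P)-[265,125])*4+[400,0]).round(0).tolist()
def sb(uv,z): return ray("side",(np.array(uv)-[400,0])/4+[265,125],z)
print("a near finger y=71", [(z,sc([[508.7,71,z],[508.7,-29,z]])) for z in (205,215,225,235,245)])
print("b", [(z,sc([[464-28,-102,z],[464+28,-102,z]])) for z in (205,215,225,235,245)])
```

```text
a near finger y=71 [(205, [[554.0, 256.0], [616.0, 187.0]]), (215, [[554.0, 245.0], [616.0, 176.0]]), (225, [[553.0, 235.0], [616.0, 166.0]]), (235, [[553.0, 224.0], [616.0, 156.0]]), (245, [[553.0, 213.0], [617.0, 145.0]])]
b [(205, [[737.0, 165.0], [675.0, 146.0]]), (215, [[738.0, 155.0], [676.0, 136.0]]), (225, [[739.0, 145.0], [676.0, 126.0]]), (235, [[739.0, 135.0], [677.0, 116.0]]), (245, [[740.0, 124.0], [677.0, 106.0]])]
```

The side view shows the closed fingertips ending right at the bar, at about (677,213). Images a and b agree that the real tips stand about 18–25 mm higher than the reported TCP and the stated tip length imply. I'll retry 15 mm lower, which is safe under either reading because the tips stay above the lid.

Request:
jog_arm([
  [0, 0, 2.5, 0, 0, 0, 1],
  [0, 0, 2.5, 0, 0, 0, 0.4],
  [0, 0, 2.5, 0, 0, 0, 0.4],
  [0, 0, 2.5, 0, 0, 0, 0.4],
  [0, 0, 1, 0, 0, 0, 0.4],
  [0, 0, -0.5, 0, 0, 0, 0.4],
  [0, 0, -1.5, 0, 0, 0, 0.4],
  [0, 0, -1.5, 0, 0, 0, 0.4],
  [0, 0, -1.5, 0, 0, 0, 1],
  [0, 0, -1.5, 0, 0, 0, 1],
  [0, 0, -1.5, 0, 0, 0, 1],
  [0, 0, -1.5, 0, 0, 0, 1],
])

```text
time: 9.9
tcp_pos: [487.8, -98.3, 130.0]
tool_rot: [179.7, -0.1, 77.2]
wrist_force: [5.6, -2.7, -2.1]
gripper_width: 7.5
```

Request:
jog_arm([
  [0.25, 0, 0, 0, 0, 0, 1],
  [0.25, 0, 0, 0, 0, 0, 1],
])

```text
time: 10.15
tcp_pos: [487.8, -98.3, 129.8]
tool_rot: [180.0, 0.1, 77.2]
wrist_force: [1.8, -1.3, 5.9]
gripper_width: 7.3
```

```bash
python3 look.py d
python3 - <<'E'
import cv2
i=cv2.imread("pics/d.png")[140:290,570:770];cv2.imwrite("pics/dd.png",cv2.resize(i,None,fx=4,fy=4,interpolation=0))
E
```

```text
(no output)
```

View pics/dd.png

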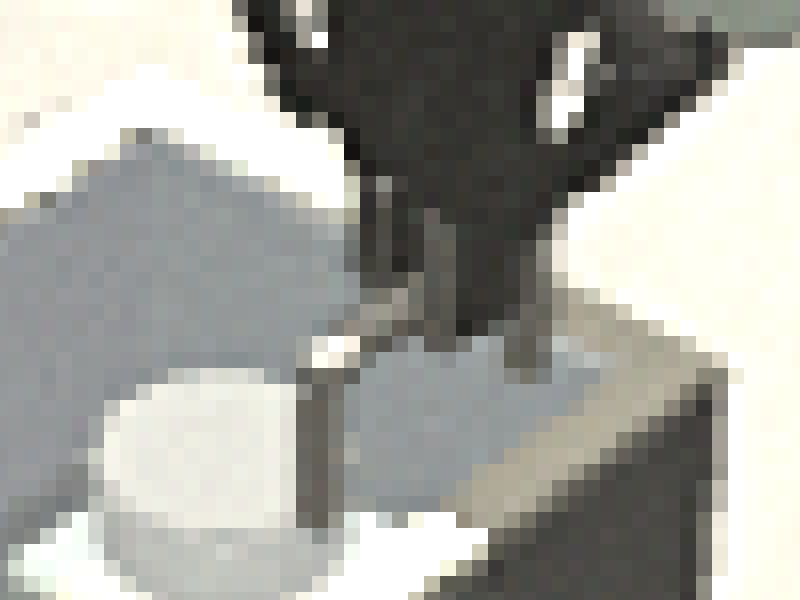

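In this close view the tip is at (440,345), about 16 mm below the bar, so the bar is inside the pads. The real pads sit about 18 mm above the reported TCP. Now I'll raise the lid along its arc.

Request:
jog_arm([
  [0.3, -0.1, 0.9, 0, 0, 0, 1],
  [0.8, -0.2, 1.9, 0, 0, 0, 1],
  [1.2, -0.3, 2.8, 0, 0, 0, 1],
  [1.8, -0.4, 3.6, 0, 0, 0, 1],
  [2.3, -0.5, 4.4, 0, 0, 0, 1],
  [3.0, -0.7, 5.2, 0, 0, 0, 1],
  [3.7, -0.8, 5.9, 0, 0, 0, 1],
  [4.4, -1.0, 6.6, 0, 0, 0, 1],
  [5.2, -1.2, 7.2, 0, 0, 0, 1],
])

```text
time: 11.38
tcp_pos: [535.6, -109.4, 201.0]
tool_rot: [-179.5, 0.1, 77.2]
wrist_force: [-6.9, 0.0, 2.2]
gripper_width: 7.4
```

Request:
jog_arm([
  [0.8, -0.2, 0.5, 0.01, 0.04, 0, 1],
  [1.6, -0.4, 1.0, 0.02, 0.08, 0, 1],
  [2.4, -0.6, 1.5, 0.03, 0.12, 0, 1],
  [3.2, -0.7, 1.8, 0.04, 0.16, 0, 1],
  [4.1, -0.9, 2.1, 0.045, 0.2, 0, 1],
  [5.0, -1.2, 2.4, 0.05, 0.24, 0, 1],
  [5.9, -1.4, 2.5, 0.06, 0.28, 0, 1],
  [6.8, -1.6, 2.6, 0.07, 0.32, 0, 1],
  [7.7, -1.8, 2.7, 0.08, 0.36, 0, 1],
  [8.7, -2.0, 2.7, 0.09, 0.39, 0, 1],
])

```text
time: 12.62
tcp_pos: [626.3, -130.6, 232.9]
tool_rot: [-156.9, 0.0, 77.2]
wrist_force: [-4.2, -2.9, 12.2]
gripper_width: 7.5
```

Request:
jog_arm([
  [0.9, -0.2, 0, 0, 0, 0, 1],
  [1.8, -0.4, -0.1, 0, 0, 0, 1],
  [2.7, -0.6, -0.3, 0, 0, 0, 1],
  [3.4, -0.8, -0.5, 0, 0, 0, 1],
  [3.4, -0.8, -0.5, 0, 0, 0, 1],
  [3.4, -0.8, -0.5, 0, 0, 0, 1],
])

```text
time: 13.38
tcp_pos: [662.9, -139.1, 226.7]
tool_rot: [-157.4, -0.0, 77.2]
wrist_force: [-0.5, -3.2, 6.7]
gripper_width: 6.9
```

Run:
```python
from cell import sense,snapshot
import cv2,numpy as np
s=sense();print(s['joints'].round(1) if hasattr(s['joints'],'round') else s['joints'],s['wrist_force'])
a=snapshot("top")["img"][110:260,250:430,::-1];b=snapshot("side")["img"][90:250,250:380,::-1]
a=cv2.resize(a,(480,400),interpolation=2);b=cv2.resize(b,(320,400),interpolation=2)
cv2.imwrite("pics/e.png",cv2.convertScaleAbs(cv2.hconcat([a,b]),alpha=1.3))
```

```text
[ 22.7  42.5 -24.5  81.3  11.8  81.8 -16. ] [-0.47933579 -3.17437936  6.72014284]
```

View pics/e.png

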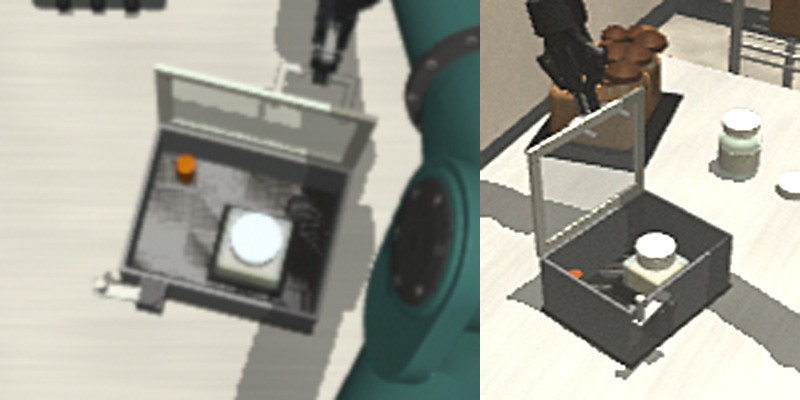

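The lid is upright in both views, with the frame at (155,70)–(375,120). The latch is out at (105,285). The cap top centre is at (257,238) in the top panel and (656,245) in the side panel. I'll refine the cap position, then release the handle and retreat.

Run:
```python
from h import *
t=[257/480*180+250,238/400*150+110];s=[(656-480)/320*130+250,243/400*160+90]
print(ray("top",t,92),ray("side",s,92))
```

```text
[528.33324388 -87.75086508  92.        ] [529.43224406 -88.92331116  92.        ]
```

Request:
jog_arm([
  [0, 0, 0, 0, 0, 0, 0.6],
  [0, 0, 0, 0, 0, 0, 0.6],
  [0, 0, 0, 0, 0, 0, 0.6],
  [0.8, -0.2, 2, 0, 0, 0, 0.6],
  [2, -0.4, 5, 0, 0, 0, 0.6],
  [3, -0.7, 8, 0, 0, 0, 0.6],
  [3, -0.7, 12, 0, 0, 0, 0.6],
  [3, -0.7, 14, 0, 0, 0, 0.4],
  [3, -0.7, 14, 0, 0, 0, 0],
])

```text
time: 14.6
tcp_pos: [691.3, -144.5, 364.5]
tool_rot: [-157.3, -0.1, 77.2]
wrist_force: [-0.4, 0.1, 0.0]
gripper_width: 67.8
```

Request:
jog_arm([
  [-2, 0.6, 0, -0.01, -0.05, 0, 0],
  [-5, 1.6, 0, -0.03, -0.13, 0, 0],
  [-9, 3, 0, -0.05, -0.22, 0, 0],
  [-13, 4.5, 0, -0.07, -0.31, 0, 0],
  [-16.2, 5.7, -1, -0.09, -0.39, 0, 0],
  [-16.2, 5.7, -5, -0.09, -0.39, 0, 0],
  [-16.2, 5.7, -10, -0.09, -0.39, 0, 0],
  [-16.2, 5.7, -15, -0.09, -0.39, 0, 0],
  [-16.2, 5.7, -19, -0.09, -0.39, 0, 0],
  [-16.2, 5.7, -20, -0.09, -0.39, 0, 0],
  [-16.2, 5.7, -20, -0.09, -0.39, 0, 0],
  [-16.2, 5.7, -20, -0.09, -0.39, 0, 0],
])

```text
time: 16.1
tcp_pos: [529.7, -87.8, 164.5]
tool_rot: [179.8, -0.0, 77.2]
wrist_force: [1.0, 0.0, -0.0]
gripper_width: 85.8
```

Run:
```python
from cell import sense,snapshot
import cv2
s=sense();print(s['joints'],s['tcp_pos'],s['tool_rot'])
a=snapshot("top")["img"][110:260,250:430,::-1];b=snapshot("side")["img"][110:250,260:374,::-1]
a=cv2.resize(a,(360,300),interpolation=2);a=cv2.copyMakeBorder(a,0,240,0,0,0);b=cv2.resize(b,(440,540),interpolation=2)
cv2.imwrite("pics/f.png",cv2.convertScaleAbs(cv2.hconcat([a,b]),alpha=1.3))
```

```text
[ 23.11190321  27.03782278 -24.65703688 118.72600829  18.11533927
  37.63112104 -26.40124068] [529.74661035 -87.79708675 164.53787717] [ 1.79845033e+02 -2.05214900e-02  7.72201395e+01]
```

View pics/f.png

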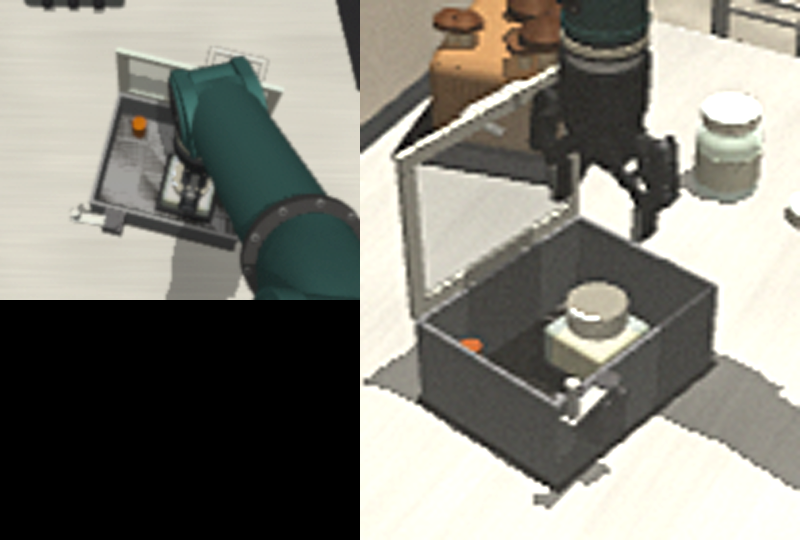

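The lid stays open. In the side panel the finger tips are at (645,235) and (563,198), above the cap at (598,295). I'll work out the tip height from these.

Run:
```python
from h import *
c=[529.7,-87.8,-.2256]
for z in (150,160,170,180,190,200):
    p=proj("side",world(c,[[-49,0,z],[49,0,z]]));print(z,((p-[260,110])*3.86+[360,0]).round(0).tolist())
print("cap top centre",((proj("side",[[528.8,-87.8,92]])-[260,110])*3.86+[360,0]))
```

```text
150 [[640.0, 270.0], [556.0, 226.0]]
160 [[641.0, 260.0], [556.0, 216.0]]
170 [[641.0, 251.0], [556.0, 207.0]]
180 [[642.0, 242.0], [556.0, 198.0]]
190 [[642.0, 232.0], [556.0, 189.0]]
200 [[642.0, 222.0], [556.0, 179.0]]
cap top centre [[597.43254343 298.87672618]]
```

Request:
jog_arm([
  [-0.1, 0, -3, 0, 0, 0, 0],
  [-0.1, 0, -6, 0, 0, 0, 0],
  [-0.1, 0, -8.5, 0, 0, 0, 0],
  [-0.1, 0, -10, 0, 0, 0, 0],
  [-0.1, 0, -10, 0, 0, 0, 0],
  [-0.1, 0, -10, 0, 0, 0, 0.15],
  [-0.1, 0, -10, 0, 0, 0, 0.25],
  [-0.1, 0, -10, 0, 0, 0, 1],
  [-0.1, 0, -10, 0, 0, 0, 1],
  [-0.1, 0, -10, 0, 0, 0, 1],
  [-0.1, 0, -10, 0, 0, 0, 1],
])

```text
time: 17.58
tcp_pos: [530.3, -88.2, 64.7]
tool_rot: [179.7, -0.0, 77.2]
wrist_force: [2.9, -0.9, 5.6]
gripper_width: 54.6
```

```bash
python3 -c "
from cell import sense
s=sense();print(s['joints'],s['tcp_pos'],s['tool_rot'],s['wrist_force'],s['torque'],s['gripper_width'])"
```

```text
[ 17.9816179   35.67926218 -18.2712895  122.04459767  25.16010895
  25.5102987  -32.74094877] [530.3454573  -88.2138358   64.67125091] [ 1.79699427e+02 -3.75427242e-02  7.72071453e+01] [ 2.87859028 -0.9340903   5.61643536] [-0.15697249 -0.34325081 -0.0207347 ] 54.581830609525966
```

Request:
jog_arm([
  [0, 0, 0, 0, 0, 0.1, 1],
  [0, 0, 0, 0, 0, 0.2, 1],
  [0, 0, 0, 0, 0, 0.3, 1],
  [0, 0, 0, 0, 0, 0.4, 1],
  [0, 0, 0, 0, 0, 0.5, 1],
  [0, 0, 0, 0, 0, 0.6, 1],
  [0, 0, 0, 0, 0, 0.7, 1],
])

```text
time: 18.45
tcp_pos: [530.7, -88.0, 64.7]
tool_rot: [179.7, 0.2, 117.5]
wrist_force: [3.9, -1.6, 5.1]
gripper_width: 54.5
```

```bash
python3 -c "
from cell import sense
s=sense();print(s['joints'],s['tool_rot'],s['wrist_force'],s['torque'],s['gripper_width'])"
```

```text
[ 25.62551124  37.46135888 -28.98268989 121.68510105  37.03220481
  29.29600081  -3.88869517] [1.79705704e+02 1.64978220e-01 1.17458061e+02] [ 3.88434272 -1.56947064  5.10509549] [-0.24368611 -0.4949162  -0.18747727] 54.506170654178376
```

Request:
jog_arm([
  [0, 0, 0, 0, 0, 0.1, 1],
  [0, 0, 0, 0, 0, 0.2, 1],
  [0, 0, 0, 0, 0, 0.3, 1],
  [0, 0, 0, 0, 0, 0.4, 1],
  [0, 0, 0, 0, 0, 0.5, 1],
  [0, 0, 0, 0, 0, 0.6, 1],
  [0, 0, 0, 0, 0, 0.7, 1],
  [0, 0, 0, 0, 0, 0.8, 1],
  [0, 0, 0, 0, 0, 0.8, 1],
])

```text
time: 19.58
tcp_pos: [532.6, -86.6, 65.5]
tool_rot: [179.7, 0.5, 163.3]
wrist_force: [3.7, 0.2, 7.6]
gripper_width: 54.3
```

```bash
python3 -c "
from cell import sense
s=sense();print(s['joints'],s['tool_rot'],s['wrist_force'],s['torque'],s['gripper_width'])"
```

```text
[ 33.66186227  40.63136275 -40.91908534 121.25846592  47.79390883
  34.98070489  31.75400141] [179.73293832   0.49396427 163.26635678] [3.69013278 0.2425486  7.59587064] [ 0.16698855 -0.81061655  0.10843258] 54.310155912130284
```

Request:
jog_arm([
  [0, 0, 0.2, 0, 0, 0, 1],
  [0, 0, 0.4, 0, 0, 0, 1],
  [0, 0, 0.6, 0, 0, 0, 1],
  [0, 0, 0.6, 0, 0, 0, 1],
  [0, 0, 0.6, 0, 0, 0, 1],
])

```text
time: 20.2
tcp_pos: [528.4, -87.5, 69.4]
tool_rot: [179.9, 0.1, 163.2]
wrist_force: [3.9, 2.0, 1.7]
gripper_width: 54.7
```

Run:
```python
from cell import sense,snapshot
import cv2
s=sense();print(s['wrist_force'],s['torque'],s['gripper_width'],s['tcp_pos'])
```

```text
[3.85589377 2.00618269 1.71978364] [ 0.39683803 -1.07750814 -0.02983145] 54.725405685766376 [528.38493438 -87.46290024  69.39612121]
```

Request:
jog_arm([
  [0, 0, 0.2, 0, 0, 0, 1],
  [0, 0, 0.4, 0, 0, 0, 1],
  [0, 0, 0.4, 0, 0, 0, 1],
])

```text
time: 20.58
tcp_pos: [526.2, -88.2, 72.8]
tool_rot: [-179.9, -0.1, 163.2]
wrist_force: [1.2, 2.0, -1.5]
gripper_width: 54.9
```

Run:
```python
from cell import sense,snapshot
import cv2
s=sense();print(s['wrist_force'],s['torque'],s['gripper_width'],s['tcp_pos'])
b=snapshot("side")["img"][130:230,270:370,::-1]
cv2.imwrite("pics/g.png",cv2.convertScaleAbs(cv2.resize(b,(600,600),interpolation=2),alpha=1.3))
```

```text
[ 1.20759233  2.0114907  -1.45756531] [ 0.18892983 -0.49850217 -0.03954725] 54.90116861434086 [526.16954473 -88.21879851  72.77307944]
```

Request:
jog_arm([
  [0, 0, 0.1, 0, 0, 0, 1],
  [0, 0, 0.2, 0, 0, 0, 1],
  [0, 0, 0.2, 0, 0, 0, 1],
  [0, 0, 0.2, 0, 0, 0, 1],
])

```text
time: 21.12
tcp_pos: [527.5, -87.9, 75.2]
tool_rot: [-180.0, -0.0, 163.2]
wrist_force: [1.0, 0.5, -1.4]
gripper_width: 54.4
```

Run:
```python
from cell import sense,snapshot
import cv2
s=sense();print(s['wrist_force'],s['torque'],s['gripper_width'],s['tcp_pos'])
b=snapshot("side")["img"][150:220,280:350,::-1]
cv2.imwrite("pics/g2.png",cv2.convertScaleAbs(cv2.resize(b,(600,600),interpolation=2),alpha=1.6))
```

```text
[ 0.99376504  0.49578569 -1.38018828] [ 0.23495186 -0.29360669  0.0202419 ] 54.42533767838728 [527.45714046 -87.88431695  75.18734907]
```

View pics/g2.png

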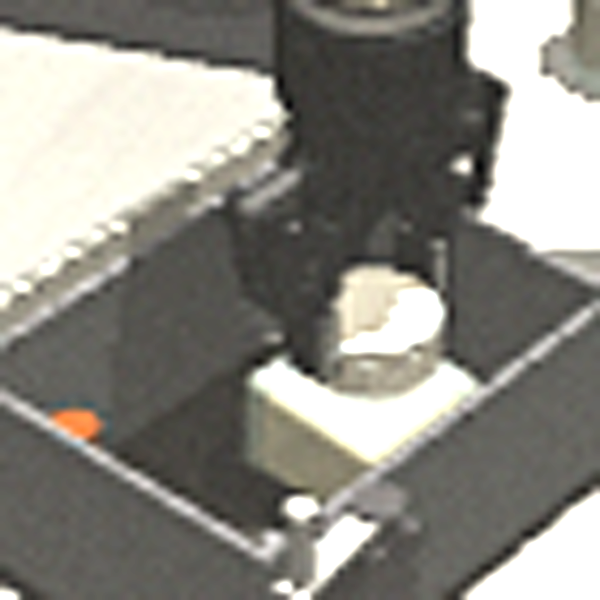

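The cap sits at (388,310) with a band of neck below it at (388,370). The jar shoulder's left corner is at (250,385) and its front corner at (370,465). I'll compare these with the projection of a seated jar and a raised one.

Run:
```python
from h import *
c=np.load("case.npy");c=[528.6,-87.5,c[2]]
q=lambda P:((proj("side",world(c,P))-[280,150])*600/70).round(0).tolist()
for z in(64,69,74):print(z,"far+y, front+y, front-y",q([[36,36,z],[-36,36,z],[-36,-36,z]]))
for z in(68,78,92,102):print(z,"cap ring near pt",q([[0,0,z]]),q([[-28*.3,28*.95,z]]))
```

```text
64 far+y, front+y, front-y [[232.0, 379.0], [365.0, 455.0], [477.0, 370.0]]
69 far+y, front+y, front-y [[232.0, 370.0], [365.0, 445.0], [478.0, 360.0]]
74 far+y, front+y, front-y [[232.0, 360.0], [365.0, 436.0], [478.0, 351.0]]
68 cap ring near pt [[355.0, 367.0]] [[328.0, 406.0]]
78 cap ring near pt [[355.0, 348.0]] [[328.0, 388.0]]
92 cap ring near pt [[356.0, 321.0]] [[329.0, 361.0]]
102 cap ring near pt [[356.0, 302.0]] [[329.0, 341.0]]
```

The shoulder corners match a seated jar at z = 64 and the cap is about 10 mm up, so it is free. Next I'll raise it to about 2 cm clear.

Request:
jog_arm([
  [0.1, 0, 0.3, 0, 0, 0, 1],
  [0.1, 0, 0.7, 0, 0, 0, 1],
  [0.1, 0, 1.1, 0, 0, 0, 1],
  [0.1, 0, 1.5, 0, 0, 0, 1],
  [0.1, 0, 1.9, 0, 0, 0, 1],
  [0.1, 0, 2.3, 0, 0, 0, 1],
  [0.1, 0, 2.6, 0, 0, 0, 1],
  [0.1, 0, 2.7, 0, 0, 0, 1],
  [0.1, 0, 2.7, 0, 0, 0, 1],
  [0.1, 0, 2.7, 0, 0, 0, 1],
  [0.1, 0, 2.7, 0, 0, 0, 1],
  [0.1, 0, 2.7, 0, 0, 0, 1],
])

```text
time: 22.68
tcp_pos: [528.6, -87.8, 102.1]
tool_rot: [180.0, -0.0, 163.2]
wrist_force: [0.2, -0.1, 0.2]
gripper_width: 54.8
```

Run:
```python
from cell import sense,snapshot
from h import *
s=sense();print(s['wrist_force'],s['torque'],s['gripper_width'],s['tcp_pos'],s['tool_rot'],abs(s['qvel']).max())
img=snapshot("side")["img"][:,:,::-1];cv2.imwrite("pics/h.png",img)
# compare jar region (right shoulder/front face) with previous seated picture
b=cv2.resize(cv2.convertScaleAbs(np.ascontiguousarray(img[150:220,280:350]),alpha=1.6),(600,600),interpolation=2).astype(int)
a=cv2.imread("pics/g2.png").astype(int);f0=cv2.imread("pics/side0.png")
for n,(x0,x1,y0,y1) in dict(front=(240,480,400,500),cap=(330,450,250,390),lid=(0,250,80,300)).items():print(n,abs(a-b)[y0:y1,x0:x1].mean().round(1))
for y in range(180,480,12):print(y,a[y,420].tolist(),b[y,420].tolist())
```

```text
[ 0.15678853 -0.11918303  0.16654526] [ 0.04499761 -0.06063267 -0.06047792] 54.8183142837067 [528.56048177 -87.76209879 102.12373181] [ 1.79997759e+02 -8.59822645e-03  1.63172161e+02] 0.17934875336633022
front 10.7
cap 83.7
lid 8.2
180 [53, 56, 58] [52, 58, 59]
192 [56, 59, 62] [56, 61, 63]
204 [59, 62, 64] [51, 53, 54]
216 [61, 66, 67] [34, 35, 35]
228 [54, 58, 58] [95, 105, 110]
240 [56, 59, 61] [255, 255, 255]
252 [56, 59, 59] [255, 255, 255]
264 [45, 46, 48] [255, 255, 255]
276 [51, 58, 59] [255, 255, 255]
288 [234, 255, 255] [213, 224, 226]
300 [255, 255, 255] [147, 169, 176]
312 [255, 255, 255] [153, 174, 180]
324 [255, 255, 255] [153, 174, 179]
336 [255, 255, 255] [86, 94, 98]
348 [104, 122, 128] [102, 108, 108]
360 [165, 189, 194] [255, 255, 255]
372 [136, 157, 165] [255, 255, 255]
384 [205, 230, 234] [255, 255, 255]
396 [255, 255, 255] [255, 255, 255]
408 [255, 255, 255] [255, 255, 255]
420 [255, 255, 255] [212, 239, 239]
432 [182, 208, 213] [151, 168, 172]
444 [155, 150, 150] [166, 166, 167]
456 [85, 90, 91] [82, 89, 89]
468 [96, 99, 99] [91, 98, 96]
```

```bash
python3 -c "
from cell import sign_off
print(sign_off())"
```

```text
the job is handed in; nothing more can be done
None
```

The job is handed in at 22.7 s of robot time. The cap is off and held about 2 cm above the jar's mouth; sign-off gives no verdict, so the results below are from my own checks.

- **Latch and lid:** I swung the lever to about 1.6 rad and raised the lid by its handle to about upright. The pictures show the lid staying open after I let go, and the lever still out.
- **Cap:** I turned it about 86° anticlockwise and lifted it off. The last readings show it 37 mm above its screwed-on height, so its lower edge is about 19–20 mm clear of the mouth. It is about 2 mm from where it was gripped, the tool is vertical and the wrist force is near zero. The grip opening is steady at 54.8 mm.
- **Jar:** With the cap 10 mm up, the shoulder corners matched a seated jar. In the last side picture, compared by pixel values only, the jar's front had hardly changed (slight differences, probably shadow) and the cap had moved up.

**What disagreed:**
- The first try at the handle closed on nothing, because the real finger pads sit about 18–20 mm higher than the reported TCP height implies. I corrected for this from the pictures.
- The opening also reads about 2.5 mm small on objects of known size.
- Side forces of up to 4 N appeared while the cap was still around the neck, and went away once it was clear.
- I did not measure the bystanders separately. The vial looked unmoved, and I saw no contact with the others.

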